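Knock the polishing bars out of their mould

ROBOT

A 6-joint arm with a two-finger parallel gripper is mounted at the origin on the work surface. World frame = base frame: x ahead of the robot, y to its left, z up, the work surface at z = 0. Lengths are in mm, angles in rad, forces in N, time in s.
With the tool pointing down it reaches from about 275 to 750 mm from the base axis. Payload 10.2 kg.
Tool frame: the origin (TCP) lies between the finger pads; the fingertips stand 19 mm ahead of it and the grasp point (between the pads) is the TCP; z points along the fingers, y is the line along which they close (so a half turn about z gives the same grasp; the last joint's range is limited). The gripper opens to 85 mm and grips with 20 to 120 N. Pads are 22 mm wide; open, the fingers measure 114 mm over their backs; the gripper's body (76 mm by 85 mm) begins 54 mm behind the grasp point. The pads swing forward as they close: fully open they stand 13 mm farther back than shut.
Start: joints at [1.112, 0.313, 1.498, -0, 1.331, -0.223], TCP at [122.664, 510.475, 250.294] pointing down, gripper open.
Joint ranges: [-2.94, 2.94], [-0.97, 2.17], [0.19, 2.56], [-1.23, 4.37], [0.02, 3.11], [-2.88, 2.88]. Speed limits (rad/s): [2.39, 2.39, 3.01, 3.14, 3.14, 3.14].

INTERFACE

Orientations are given as a unit quaternion [w, x, y, z].
In Python, from rig import sense, capture, finish_job gives the robot as it stands. The module is installed in compiled form; this text tells all that it offers.
- The arm moves only by the tool move_arm, never from a script. Its argument "moves" is a list of rows, each an object with "turn": the turn, a rotation vector about the tool's x, y, z in rad, a list of three; "translation": the shift along the tool's x, y, z in mm, a list of three; "hand": the opening, from 0 (shut) to 1 (fully open). In form: [{"turn": [wx, wy, wz], "translation": [x, y, z], "hand": hand}, ...]. A call has 1 to 10 rows; each row shifts and turns the commanded pose from where the row before left it, along the tool's axes as they then stand; what a row does not reach is not made up. A row lasts 1/12 s, in which the tool goes at most 41.7 mm and 7.16 degrees, less where a joint would pass 70% of its speed; a pose out of reach is approached as far as the arm can. A call with a gripper value outside its range is refused whole. The fingers move at their own pace and stop on an object; "grip_force" is the grip in N (left out, the last holds). Time passes only in rows, so rows that do not move let the fingers close. It gives the time, the measured TCP pose, the force, the opening and the grip force at its end, in the units of the state.
- sense(): the state, without advancing time (a new reading comes with each control period).
- capture(name): name is "scene" or "side" or "wrist"; returns a dict with "image" (384x512x3 uint8, blue, green, red), "z_map" (384x512 float32, mm along the optical axis (not along the pixel's ray), 0 where there is no reading), "vertical_fov" (degrees; the focal length in pixels is half the picture's height over the tangent of half this angle, whatever the lens; pixels are square), "cx", "cy" (the principal point, pixels), "R" (3x3) and "t" (3): a world point X has camera coordinates R X + t; the wrist camera has in their place "T_tool_cam" (4x4, takes a point from camera to tool coordinates, whose origin is the TCP and whose axes are the flange's). Camera axes: x right, y down, z forward; pixel columns grow to the right and rows downward; lengths in mm; the calibration is good to about 2 mm. A picture is of the moment at which its call begins: read the wrist's pose just before it.
- finish_job(): hands the job in; it is judged then, once.
The state is a dict: "time_s": time; "joints": joint angles; "dq": joint speeds; "tau": joint torques, N m; "eef_pos": TCP position; "ee_rot": TCP orientation; "force": force on the tool from outside, world axes, zero at the start; "wrist_torque": the same for the moment, N m; "grip_width": opening from 0.0 (shut) to 1.0 (fully open); "grip_force": force on a finger pad.
Only numpy, scipy, OpenCV 4.12 (cv2) and the standard library are available. Lean on these libraries where they do the work, as an engineer would, in place of code of your own. Each camera call takes 0.05 s, during which the arm holds its last target. There are 200 camera calls.

TASK

Two amber bars of metal polish are stuck in one of the two moulds leaning in stands. Take that mould by its tab, tip it until its mouth faces obliquely down over the black mat, and rap its lower edge on the mat until both bars have dropped out onto the mat, without letting them fall from a height. Then lean the emptied mould back in the stand it came from, as it was, and let go.

Things in the scene. Friction and masses are not known exactly. Their poses are not given: they have to be found in the camera images.
- mould: Loaded mould: pale grey-green tray 64 x 132 x 28 mm (x,y,z), 0.2-0.33 kg, two cavities side by side along y. Origin: centre of its back face; z out of the mouth (rim at z=28 mm); +x to the plain long edge to rap, x=32. Tab to hold: x -32 to -82, 40 wide in y, 12 thick, mid-plane z=14 mm. Starts leaning back 30 deg, tab up, mouth 60 deg from up, roughly to +x.
- bar_a: Slippery amber polish bar 30 x 51 x 16 mm, 50 g. Origin: centre of the face on the cavity floor; starts at (0, 32, 6) mm in the mould's frame, its top 6 mm below the rim. Spring nubs hold it when tipped over; with the mouth 45 deg below level, an edge rap on the mat at about 0.18 m/s, stopped at once, frees it, now and then only after a few raps. Out when over 45 mm from the mould's origin.
- bar_b: Second bar, the same, in the other cavity: starts at (0, -32, 6) mm in the mould's frame.
- mat: Firm black rubber mat fixed to the bench, 220 x 220 x 6 mm, origin at the centre of its underside. At either side a fixed plywood stand, an open L: plate touching the mould's back (flared at its top, mid-back), foot under its edge, no sides, tab free. The mould lifts out along its own -x and goes back along +x, best 4 mm clear of the plate. The other stand holds a like mould, empty.
Things that resemble listed ones, but are neither listed nor needed, are in the scene too. Leave any purple or red look-alike of the mould alone.

How it is judged:
By the outcome, as a careful person would: the job done as asked, in the order asked, and still so for the second after the job is handed in, with the robot touching nothing.
It also fails if it takes over 48 s, if anything falls off the work surface, if the arm or the gripper's body presses on something with over 40 N, if the wrist force passes 120 N, or if a joint passes its speed limit or range.

## Working session

There is one attempt and no reset: what is moved stays moved. The work goes in short steps, Python scripts to look and compute and a tool call to move; the robot and the scene stay as the last step left them, time stands still between calls to the robot, and variables do not carry over. Pictures are saved under pics/ and viewed, at most 10 in all, crops included, and the job is handed in when it is done.

Besides the shell and the picture viewer there is one more tool, called after "Emit:" as name([rows], argument=value, ...), one row to a line, values as JSON. move_arm: Moves the arm, as the interface text tells. Its arguments: {"type":"object","properties":{"moves":{"type":"array","items":{"type":"object","properties":{"turn":{"type":"array","items":{"type":"number"}},"translation":{"type":"array","items":{"type":"number"}},"hand":{"type":"number"}}}},"grip_force":{"type":"number"}},"required":["moves"]}

```bash
mkdir -p pics; python3 - <<'E'
from rig import sense,capture
import cv2,numpy as np
s=sense();print(s)
for n in("scene","side"):
    c=capture(n);cv2.imwrite(f"pics/{n}0.png",c["image"]);np.save(n+".npy",c,allow_pickle=True)
    print(n,c["vertical_fov"],c["cx"],c["cy"],c["R"],c["t"],(c["z_map"]>0).mean())
E
```

```text
{'time_s': 0.0, 'joints': array([ 1.11159683e+00,  3.13459942e-01,  1.49843257e+00,  2.84382864e-05,
        1.33099145e+00, -2.23413443e-01]), 'dq': array([-3.66802710e-04, -5.26422904e-04, -8.16776847e-06,  6.84282986e-04,
       -3.28648562e-03,  7.55028093e-04]), 'tau': array([-1.36778581e-04, -4.12266719e+01, -2.59743190e+01, -1.74705274e-04,
        4.13416288e-03, -1.67179763e-05]), 'eef_pos': array([122.55265226, 510.261741  , 249.73166797]), 'ee_rot': array([-2.29126483e-04,  1.17623461e-01,  9.93058057e-01, -6.03790903e-04]), 'force': array([-0.67136143, -0.31797402,  0.1809329 ]), 'wrist_torque': array([ 0.04343181, -0.01116038,  0.01335398]), 'grip_force': 0.0, 'grip_width': 1.0002070495028856}
scene 46.6599909400369 259.0993910917769 189.19041433608137 [[-0.65979227  0.75134856 -0.01222688]
 [ 0.65284445  0.56508233 -0.50445623]
 [-0.37211327 -0.34081857 -0.86335069]] [ 284.97754287 -356.86829815 1516.66717625] 0.99609375
side 43.001961984193386 257.96897739886333 189.72732071551252 [[-0.99140692 -0.13026    -0.01202717]
 [-0.09007513  0.74643784 -0.65933073]
 [ 0.09486196 -0.6525817  -0.75175683]] [ 572.90775556   52.61858318 1176.34953586] 0.9959462483723959
```

View pics/scene0.png

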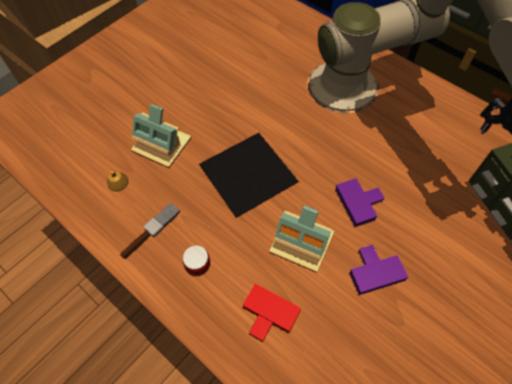

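View pics/side0.png

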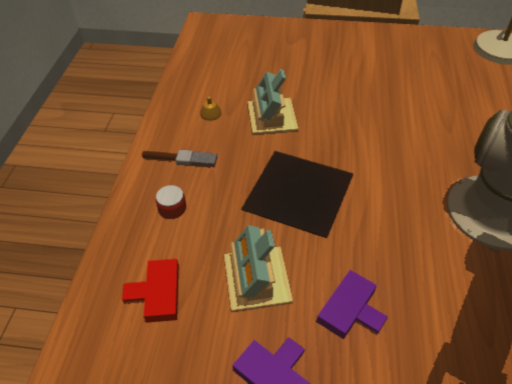

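The amber bars show in the mould at scene (303,238) and side (253,265). The mat centre is at scene (248,174) and side (299,192), and the empty mould is at scene (155,130). Next I measure from the depth maps.

```bash
cat > h.py <<'E'
import numpy as np,cv2
def cloud(c):
    f=192/np.tan(np.radians(c["vertical_fov"]/2));z=c["z_map"].astype(float)
    v,u=np.mgrid[:384,:512]
    P=np.stack([(u-c["cx"])/f*z,(v-c["cy"])/f*z,z],-1)
    return (P-c["t"])@c["R"]
E
python3 - <<'E'
from h import *
for n,box,mb in(("scene",(255,345,195,280),(195,300,130,220)),("side",(215,300,220,310),(240,355,150,235))):
    c=np.load(n+".npy",allow_pickle=True).item();P=cloud(c)
    hsv=cv2.cvtColor(c["image"],cv2.COLOR_BGR2HSV)
    def inb(m,b):
        o=np.zeros_like(m);o[b[2]:b[3],b[0]:b[1]]=m[b[2]:b[3],b[0]:b[1]];return o
    H,S,V=cv2.split(hsv)
    m=inb((H>70)&(H<100)&(S>40),box);p=P[m]
    print(n,m.sum(),p.min(0).round(),p.max(0).round(),"rng")
    a=inb((H>8)&(H<25)&(S>180)&(V>120)&(P[...,2]>25),box);print("amber",a.sum(),P[a].mean(0).round(1))
    rng=np.random.default_rng(0);q=p.copy()
    for k in range(3):
        best=None
        for i in range(500):
            t=q[rng.choice(len(q),3,0)];nn=np.cross(t[1]-t[0],t[2]-t[0]);l=np.linalg.norm(nn)
            if l<200:continue
            nn/=l;inl=abs((q-t[0])@nn)<1.5
            if best is None or inl.sum()>best.sum():best=inl
        g=q[best];ce=g.mean(0);nn=np.linalg.svd(g-ce)[2][2]
        print(" plane",best.sum(),nn.round(3),ce.round(1),"d",(ce@nn).round(1),"ext",g.min(0).round(),g.max(0).round());q=q[~best]
    k=inb((V<40),mb)&(abs(P[...,2]-6)<6);r=cv2.minAreaRect(P[k][:,:2].astype(np.float32));print("mat",r,np.median(P[k][:,2]))
    np.save(n+"_m.npy",p)
E
```

```text
Traceback (most recent call last):
ValueError: zero-size array to reduction operation minimum which has no identity
```

```bash
cat > m.py <<'E'
from h import *
for n,box,mb in(("scene",(255,345,195,280),(195,300,130,220)),("side",(215,300,220,310),(240,355,150,235))):
    c=np.load(n+".npy",allow_pickle=True).item();P=cloud(c)
    hsv=cv2.cvtColor(c["image"],cv2.COLOR_BGR2HSV)
    def inb(m,b):
        o=np.zeros_like(m);o[b[2]:b[3],b[0]:b[1]]=m[b[2]:b[3],b[0]:b[1]];return o
    H,S,V=[x.astype(int) for x in cv2.split(hsv)]
    m=inb((H>60)&(H<105)&(S>25),box);p=P[m]
    print(n,m.sum(),[hsv[y,x] for x,y in((308,214),(286,222),(285,235))] if n=="scene" else "")
    if not len(p):continue
    print(p.min(0).round(),p.max(0).round())
    a=inb((H>5)&(H<25)&(S>180)&(V>120)&(P[...,2]>25),box);print("amber",a.sum(),P[a].mean(0).round(1))
    rng=np.random.default_rng(0);q=p.copy()
    for k in range(3):
        best=None
        for i in range(500):
            t=q[rng.choice(len(q),3,0)];nn=np.cross(t[1]-t[0],t[2]-t[0]);l=np.linalg.norm(nn)
            if l<200:continue
            nn/=l;inl=abs((q-t[0])@nn)<1.5
            if best is None or inl.sum()>best.sum():best=inl
        g=q[best];ce=g.mean(0);nn=np.linalg.svd(g-ce)[2][2]
        print(" plane",best.sum(),nn.round(3),ce.round(1),"d",(ce@nn).round(1),"ext",g.min(0).round(),g.max(0).round());q=q[~best]
    k=inb((V<40),mb)&(abs(P[...,2]-6)<8);r=cv2.minAreaRect(P[k][:,:2].astype(np.float32));print("mat",r,np.median(P[k][:,2]))
    np.save(n+"_m.npy",p)
E
python3 m.py
```

```text
scene 1 [array([ 59,  50, 118], dtype=uint8), array([ 57,  48, 117], dtype=uint8), array([ 46,  52, 142], dtype=uint8)]
[599. 210.  66.] [599. 210.  66.]
amber 251 [594.1 280.4 150.2]Traceback (most recent call last):
  File "m.py", line 17, in <module>
    t=q[rng.choice(len(q),3,0)];nn=np.cross(t[1]-t[0],t[2]-t[0]);l=np.linalg.norm(nn)
        ~~~~~~~~~~^^^^^^^^^^^^
  File "numpy/random/_generator.pyx", line 920, in numpy.random._generator.Generator.choice
ValueError: Cannot take a larger sample than population when replace is False
```

```bash
sed -i 's/(H>60)&(H<105)&(S>25)/(H>44)\&(H<105)\&(S>25)\&(V>40)/' m.py; python3 m.py
```

```text
scene 964 [array([ 59,  50, 118], dtype=uint8), array([ 57,  48, 117], dtype=uint8), array([ 46,  52, 142], dtype=uint8)]
[515. 196.  54.] [ 985.  504. 1133.]
amber 251 [594.1 280.4 150.2]
 plane 322 [-0.788 -0.212 -0.578] [559.1 262.2  96.2] d -551.8 ext [518. 199.  59.] [600. 328. 152.]
 plane 199 [0.81  0.236 0.536] [563.5 258.2  98.3] d 570.3 ext [539. 200.  63.] [599. 323. 113.]
 plane 157 [0.79  0.209 0.576] [545.2 265.9 109.3] d 549.3 ext [517. 197.  58.] [582. 326. 149.]
mat ((477.1158447265625, -5.87548828125), (216.1345977783203, 213.22357177734375), 74.42996215820312) 4.223611456300689
side 1284 
[461. 192.  60.] [599. 803. 926.]
amber 153 [559.7 299.2 135.3]
 plane 425 [0.829 0.246 0.502] [566.4 268.4  89.8] d 580.6 ext [536. 200.  60.] [599. 331. 116.]
 plane 325 [-0.495 -0.146  0.857] [543.  262.9 106.5] d -215.7 ext [516. 192.  98.] [571. 322. 115.]
 plane 254 [-0.806 -0.232 -0.544] [542.2 257.4 121.3] d -562.8 ext [518. 202.  66.] [593. 315. 153.]
mat ((475.99658203125, -3.15362548828125), (216.44493103027344, 211.28468322753906), 74.24392700195312) 6.210132463326402
```

```bash
cat >> h.py <<'E'
psi=np.radians(16.4)
def Rm(psi):
    c,s=np.cos(psi),np.sin(psi);h=np.sqrt(.75)
    return np.array([[.5*c,.5*s,-h],[-s,c,0],[h*c,h*s,.5]])  # rows = mould axes
E
python3 - <<'E'
from h import *
A=Rm(psi)
for n in("scene","side"):
    p=np.load(n+"_m.npy");p=p[(p[:,2]<200)&(p[:,0]<620)]
    q=p@A.T
    print(n,len(q))
    for i in range(3):
        h,e=np.histogram(q[:,i],np.arange(np.floor(q[:,i].min()),q[:,i].max()+2,2));print("xyz"[i],int(e[0]),h)
    zr=q[:,2]; 
    # rim pts: per-y extents, x extents
    d=np.percentile(zr,99);print("z99",d)
    r=q[abs(zr-np.median(zr[zr>d-6]))<3];print("rim y",np.percentile(r[:,1],[0.5,2,98,99.5]),"x",np.percentile(r[:,0],[.5,2,98,99.5]))
    top=q[q[:,0]<q[:,0].min()+35];print("tab y",np.percentile(top[:,1],[2,98]),"x",np.percentile(top[:,0],[0.5,2]),"z",np.percentile(top[:,2],[2,50,98]))
E
```

```text
scene 960
x 154 [ 10  16   9  10   8  12   8   8  13   5   9  11  11   6  10  13   6  10
   8   9  14  11  10  12  18  96 135  43  24  40  34  34  15   8   4   3
   5   4   2   5   3   6   2   3   4   3   5   7   3  30  36  35  32  26
  32  19   3   2]
y 29 [14 19 12 11 12 10  9 12  8 13 11 11 10 10  9 11 10 12 10 10 12  9 11 18
 20 25 21 23 22 25 26 37 27 29 24 22 24 22 23 20 21 12 12 11 11 10 12 10
 12 10 11 10 13 11 11  9 12 12 11 11 13 15 19 17]
z 553 [  4   4  11  22  11  11  22  48  97 115  60  58 128 226 125  18]
z99 583.3652743946313
rim y [ 29.84415436  31.06103677 154.99548904 156.25183703] x [204.09923397 204.68723948 264.96554589 266.04349097]
tab y [ 76.47681335 109.39646308] x [154.91060219 155.30115876] z [566.43468168 570.9301194  575.35099316]
side 1282
x 153 [ 24  48  12  12  10   7   9  13  10   9  12   9  12  10  15   8  10  10
   7  15   7  12  10  11  38 200 235  56  34  32  31  18  13   6   3   5
   5   1   6   4   5   2   9   4   5   8   8   4  11  56  68  29  35  29
  16   3   1]
y 28 [ 6 15 24 17 14 10 20 15 16 13 14 11 17 11 12 14 12 14 11 10 10 14 10 19
 19 30 22 27 22 25 31 22 33 32 34 33 22 28 30 34 32 43 23 19 12 21 12 19
 16 20 22 18 11 20 11 22 21 22  9 19 13 19 22 26 28  9]
z 553 [ 12  26  28  25  24  46  42  47  57 171 163  57  86 238 245  15]
z99 583.0788274122791
rim y [ 31.65850826  32.62567892 157.06624928 158.36233529] x [202.71544637 203.15844681 262.14235979 263.73503451]
tab y [ 75.45777454 111.63446679] x [153.65872387 153.90088579] z [563.59300015 572.59621114 574.58684482]
```

```bash
cat >> h.py <<'E'
from scipy.spatial.transform import Rotation as Ro
O=Rm(psi).T@np.array([235.5,93.7,552.])
def Rtool(psi,e):  # e: elevation of mouth normal (rad); columns tool axes = y_m,z_m,x_m
    c,s=np.cos(psi),np.sin(psi)
    z=np.array([np.cos(e)*c,np.cos(e)*s,np.sin(e)]);x=np.array([np.sin(e)*c,np.sin(e)*s,-np.cos(e)])
    return np.stack([np.cross(z,x),z,x],1)
def go(s,p,R):
    q=s["ee_rot"];C=Ro.from_quat([q[1],q[2],q[3],q[0]]).as_matrix();d=p-s["eef_pos"]
    print("t",s["time_s"],"pos",s["eef_pos"].round(1),"q",s["joints"].round(3),"F",s["force"].round(1),"grip",s["grip_width"],s["grip_force"])
    print("turn",Ro.from_matrix(C.T@R).as_rotvec().round(4),"| d before turn",(C.T@d).round(1),"after turn",(R.T@d).round(1),"world",d.round(1))
E
python3 - <<'E'
from h import *;from rig import sense
print(O);R=Rtool(psi,np.pi/6);g=O+R@[0,14,-58];print(g)
go(sense(),g-R[:,2]*90,R)
E
```

```text
[545.10005623 258.1056365   72.05101741]
[528.91101478 253.34094249 129.28049083]
t 0.1 pos [122.6 510.3 249.8] q [ 1.112  0.313  1.498  0.     1.331 -0.223] F [ 0.4 -1.  -0.3] grip 0.9987690840436548 0.0
turn [-0.4755 -0.274   1.0239] | d before turn [-416.1 -177.3   42.7] after turn [-361.2  214.5  173. ] world [ 363.2 -269.6  -42.6]
```

Emit:
move_arm([
  {"turn": [-0.0476, -0.0274, 0.1024], "translation": [0, 0, 0], "hand": 0.6},
  {"turn": [-0.0476, -0.0274, 0.1024], "translation": [0, 0, 0], "hand": 0.6},
  {"turn": [-0.0476, -0.0274, 0.1024], "translation": [0, 0, 0], "hand": 0.6},
  {"turn": [-0.0476, -0.0274, 0.1024], "translation": [0, 0, 0], "hand": 0.6},
  {"turn": [-0.0476, -0.0274, 0.1024], "translation": [0, 0, 0], "hand": 0.6},
  {"turn": [-0.0476, -0.0274, 0.1024], "translation": [0, 0, 0], "hand": 0.6},
  {"turn": [-0.0476, -0.0274, 0.1024], "translation": [0, 0, 0], "hand": 0.6},
  {"turn": [-0.0476, -0.0274, 0.1024], "translation": [0, 0, 0], "hand": 0.6},
  {"turn": [-0.0476, -0.0274, 0.1024], "translation": [0, 0, 0], "hand": 0.6},
  {"turn": [-0.0476, -0.0274, 0.1024], "translation": [0, 0, 0], "hand": 0.6},
])

```text
time_s: 0.93
eef_pos: [122.6, 510.3, 250.2]
ee_rot: [0.155, 0.58, 0.771, 0.209]
force: [0.7, -0.3, -0.0]
grip_width: 0.6
grip_force: 0.0
```

Emit:
move_arm([
  {"turn": [0, 0, 0], "translation": [-24, 14.3, 11.5], "hand": 0.6},
  {"turn": [0, 0, 0], "translation": [-24, 14.3, 11.5], "hand": 0.6},
  {"turn": [0, 0, 0], "translation": [-24, 14.3, 11.5], "hand": 0.6},
  {"turn": [0, 0, 0], "translation": [-24, 14.3, 11.5], "hand": 0.6},
  {"turn": [0, 0, 0], "translation": [-24, 14.3, 11.5], "hand": 0.6},
  {"turn": [0, 0, 0], "translation": [-24, 14.3, 11.5], "hand": 0.6},
  {"turn": [0, 0, 0], "translation": [-24, 14.3, 11.5], "hand": 0.6},
  {"turn": [0, 0, 0], "translation": [-24, 14.3, 11.5], "hand": 0.6},
  {"turn": [0, 0, 0], "translation": [-24, 14.3, 11.5], "hand": 0.6},
  {"turn": [0, 0, 0], "translation": [-24, 14.3, 11.5], "hand": 0.6},
])

```text
time_s: 1.77
eef_pos: [365.3, 330.3, 221.9]
ee_rot: [0.155, 0.579, 0.773, 0.208]
force: [0.3, 0.6, 0.5]
grip_width: 0.601
grip_force: 0.0
```

```bash
python3 - <<'E'
from h import *;from rig import sense
R=Rtool(psi,np.pi/6);g=O+R@[0,14,-58]
go(sense(),g-R[:,2]*90,R)
E
```

```text
t 1.7667 pos [365.3 330.3 221.9] q [ 0.564  0.076  1.958 -0.24   0.613  0.439] F [0.3 0.6 0.5] grip 0.6008453013350727 0.0
turn [ 0.0013 -0.0008 -0.0006] | d before turn [-120.    70.8   57.9] after turn [-120.    70.8   57.9] world [120.4 -89.7 -14.7]
```

Emit:
move_arm([
  {"turn": [0, 0, 0], "translation": [-24, 14.2, 11.6], "hand": 0.6},
  {"turn": [0, 0, 0], "translation": [-24, 14.2, 11.6], "hand": 0.6},
  {"turn": [0, 0, 0], "translation": [-24, 14.2, 11.6], "hand": 0.6},
  {"turn": [0, 0, 0], "translation": [-24, 14.2, 11.6], "hand": 0.6},
  {"turn": [0, 0, 0], "translation": [-24, 14.2, 11.6], "hand": 0.6},
  {"turn": [0, 0, 0], "translation": [0, 0, 0], "hand": 0.6},
])

```text
time_s: 2.27
eef_pos: [488.1, 239.0, 206.8]
ee_rot: [0.156, 0.58, 0.772, 0.208]
force: [-0.8, 0.3, -0.7]
grip_width: 0.6
grip_force: 0.0
```

```bash
python3 - <<'E'
from h import *;from rig import sense,capture
R=Rtool(psi,np.pi/6);g=O+R@[0,14,-58]
s=sense();go(s,g,R)
c=capture("wrist");im=c["image"];P0=None
f=192/np.tan(np.radians(c["vertical_fov"]/2));z=c["z_map"].astype(float);v,u=np.mgrid[:384,:512]
P=np.stack([(u-c["cx"])/f*z,(v-c["cy"])/f*z,z],-1);T=c["T_tool_cam"];P=P@T[:3,:3].T+T[:3,3]
q=s["ee_rot"];C=Ro.from_quat([q[1],q[2],q[3],q[0]]).as_matrix();W=P@C.T+s["eef_pos"]
M=(W-O)@R  # in tool axes order y_m,z_m,x_m
cv2.imwrite("pics/w0.png",im);np.save("w.npy",dict(M=M,im=im,c=c))
H,S,V=[x.astype(int) for x in cv2.split(cv2.cvtColor(im,cv2.COLOR_BGR2HSV))]
m=(H>40)&(H<105)&(S>25)&(V>40)&(z>0)&(abs(M[...,0])<90)&(abs(M[...,2])<110)
p=M[m]
t=p[p[:,2]<-40];print("tab n",len(t),"y",np.percentile(t[:,0],[1,5,95,99]),"z",np.percentile(t[:,1],[1,5,50,95,99]),"x",np.percentile(t[:,2],[1,5]))
b=p[p[:,2]>-40];print("body y",np.percentile(b[:,0],[.5,5,95,99.5]),"z",np.percentile(b[:,1],[1,5,50,95,99]),"x",np.percentile(b[:,2],[1,5,50,95]))
print(T)
E
```

```text
t 2.2667 pos [488.1 239.  206.8] q [ 0.227  0.181  1.881  0.053  0.557 -0.093] F [-0.8  0.3 -0.7] grip 0.5996880212281134 0.0
turn [ 0.0011  0.0014 -0.0039] | d before turn [ 2.3 -1.5 88.7] after turn [ 2.2 -1.4 88.7] world [ 40.8  14.3 -77.5]
tab n 969 y [-20.33347636 -18.17473546  18.70457457  18.87795152] z [ 7.17344263  7.7318519  12.5974081  18.58288126 18.61366136] x [-82.09225786 -81.68479399]
body y [-66.37463715 -63.41945667  42.34065047  64.56268638] z [-0.3848923   0.05855044 11.40609259 26.08406281 26.74025281] x [-32.94327125 -32.00574631 -30.80485151 -29.75453614]
[[-7.15542159e-04 -9.60258417e-01 -2.79111556e-01  7.03042944e+01]
 [ 9.99999676e-01 -5.84111021e-04 -5.54059477e-04 -3.56346530e-01]
 [ 3.69008140e-04 -2.79111862e-01  9.60258524e-01 -1.23147971e+02]
 [ 0.00000000e+00  0.00000000e+00  0.00000000e+00  1.00000000e+00]]
```

View pics/w0.png

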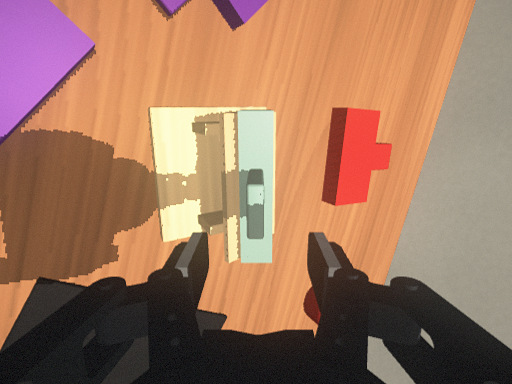

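The wrist view shows the tab at (256,205) between the fingers at (195,260) and (320,260), square to them. The plate is on the left at (230,185) and the path is clear. The measured corrections are about 1 mm.

Emit:
move_arm([
  {"turn": [0, 0, 0], "translation": [0.4, -0.6, 15], "hand": 0.5},
  {"turn": [0, 0, 0], "translation": [0.4, -0.6, 15], "hand": 0.5},
  {"turn": [0, 0, 0], "translation": [0.4, -0.6, 15], "hand": 0.5},
  {"turn": [0, 0, -0.004], "translation": [0.4, -0.6, 15], "hand": 0.5},
  {"turn": [0, 0, 0], "translation": [0, 0, 15], "hand": 0.5},
  {"turn": [0, 0, 0], "translation": [0, 0, 14], "hand": 0.5},
  {"turn": [0, 0, 0], "translation": [0, 0, 0], "hand": 0.5},
])

```text
time_s: 2.9
eef_pos: [524.4, 256.1, 126.9]
ee_rot: [0.154, 0.577, 0.775, 0.206]
force: [-0.1, -0.5, 0.4]
grip_width: 0.501
grip_force: 0.0
```

Emit:
move_arm([
  {"turn": [0, 0, 0], "translation": [0, 0, 0], "hand": 0},
  {"turn": [0, 0, 0], "translation": [0, 0, 0], "hand": 0},
  {"turn": [0, 0, 0], "translation": [0, 0, 0], "hand": 0},
  {"turn": [0, 0, 0], "translation": [0, 0, 0], "hand": 0},
  {"turn": [0, 0, 0], "translation": [0, 0, 0], "hand": 0},
], grip_force=80)

```text
time_s: 3.32
eef_pos: [526.3, 256.1, 131.1]
ee_rot: [0.157, 0.577, 0.774, 0.209]
force: [1.3, 2.4, 6.9]
grip_width: 0.132
grip_force: 78.7
```

```bash
python3 - <<'E'
from h import *;from rig import sense,capture
R=Rtool(psi,np.pi/6);g=O+R@[0,14,-58]
s=sense();go(s,g,R);print(s["ee_rot"],s["eef_pos"])
E
```

```text
t 3.3167 pos [526.3 256.1 131.1] q [ 0.243  0.379  1.849  0.061  0.385 -0.096] F [1.3 2.4 6.9] grip 0.1317292769502213 78.67769837379456
turn [ 0.0057 -0.0011  0.0034] | d before turn [-3.4  0.6  2.5] after turn [-3.4  0.6  2.5] world [ 2.7 -2.7 -1.8]
[0.15660043 0.57675906 0.77391109 0.20949205] [526.26087755 256.05416461 131.09228363]
```

Emit:
move_arm([
  {"turn": [0, 0, 0], "translation": [0, 0.5, -4], "hand": 0},
  {"turn": [0, 0, 0], "translation": [0, 0.5, -8], "hand": 0},
  {"turn": [0, 0, 0], "translation": [0, 1, -12], "hand": 0},
  {"turn": [0, 0, 0], "translation": [0, 1, -15], "hand": 0},
  {"turn": [0, 0, 0], "translation": [0, 1, -18], "hand": 0},
  {"turn": [0, 0, 0], "translation": [0, 0, -20], "hand": 0},
  {"turn": [0, 0, 0], "translation": [0, 0, -20], "hand": 0},
  {"turn": [0, 0, 0], "translation": [0, 0, -20], "hand": 0},
  {"turn": [0, 0, 0], "translation": [0, 0, -15], "hand": 0},
  {"turn": [0, 0, 0], "translation": [0, 0, -5], "hand": 0},
])

```text
time_s: 4.15
eef_pos: [461.7, 236.8, 250.8]
ee_rot: [0.155, 0.577, 0.775, 0.208]
force: [0.2, 0.5, -3.2]
grip_width: 0.13
grip_force: 79.3
```

```bash
python3 - <<'E'
from h import *;from rig import sense,capture
# target: heading 0ish toward radial, e=-45; edge (32,0,28) 50 above mat at x=455,y=-4
s=sense()
q=s["ee_rot"];C=Ro.from_quat([q[1],q[2],q[3],q[0]]).as_matrix();zt=C[:,1];print("z_m az,el",np.degrees(np.arctan2(zt[1],zt[0])),np.degrees(np.arcsin(zt[2])))
c=capture("wrist")
f=192/np.tan(np.radians(c["vertical_fov"]/2));z=c["z_map"].astype(float);v,u=np.mgrid[:384,:512]
P=np.stack([(u-c["cx"])/f*z,(v-c["cy"])/f*z,z],-1);T=c["T_tool_cam"];P=P@T[:3,:3].T+T[:3,3]
H,S,V=[x.astype(int) for x in cv2.split(cv2.cvtColor(c["image"],cv2.COLOR_BGR2HSV))]
m=(H>40)&(H<105)&(S>25)&(V>40)&(z>0)&(abs(P[...,0])<90)&(abs(P[...,2])<120);b=P[m];print(len(b))
b=b[(b[:,2]>20)&(b[:,2]<40)]
for i in range(3): print(np.percentile(b[:,i],[1,5,50,95,99]).round(1))
print(cv2.minAreaRect(b[:,:2].astype(np.float32)))
for ps in(0,):
    R=Rtool(np.radians(ps),-np.pi/4);go(s,np.array([455,-4,56])-R@[0,14,90],R)
E
```

```text
z_m az,el 16.649881561196217 30.054013435524585
4249
[-63.1 -60.4  10.7  60.9  60.9]
[-14.2 -14.   -6.8  10.8  13.3]
[20.7 23.2 29.5 30.5 30.9]
((-1.5628280639648438, -0.3771800994873047), (125.04905700683594, 27.951675415039062), 0.1259874701499939)
t 4.15 pos [461.7 236.8 250.8] q [ 0.236  0.071  1.879  0.043  0.667 -0.081] F [ 0.2  0.5 -3.2] grip 0.1298399854088383 79.30223822593689
turn [1.3003 0.0417 0.3089] | d before turn [-244.1  -81.4   93.3] after turn [-240.8  119.1   52.5] world [  47.1 -240.8 -121.3]
```

```bash
cat >> h.py <<'E'
PR=np.radians(-15.7)
def rap(h,e=-45,back=25):
    R=Rtool(PR,np.radians(e));ed=np.array([476-back*np.cos(PR),-4-back*np.sin(PR),6+h]);return ed-R@np.array([-1,14,94.]),R
E
python3 - <<'E'
from h import *;from rig import sense
p,R=rap(90);print(p);go(sense(),p,R)
E
```

```text
[506.66137575 -11.57976993 172.36753237]
t 4.2 pos [461.9 236.9 250.7] q [ 0.236  0.072  1.879  0.043  0.666 -0.081] F [ 0.3  0.  -2.9] grip 0.12855898373982785 79.30195569992065
turn [1.2737 0.0797 0.6002] | d before turn [-250.8  -63.8   53.9] after turn [-227.1  133.4  -22.6] world [  44.7 -248.4  -78.4]
```

Emit:
move_arm([
  {"turn": [0, 0, 0], "translation": [-25, -6.4, 5.4], "hand": 0},
  {"turn": [0, 0, 0], "translation": [-25, -6.4, 5.4], "hand": 0},
  {"turn": [0, 0, 0], "translation": [-25, -6.4, 5.4], "hand": 0},
  {"turn": [0, 0, 0], "translation": [-25, -6.4, 5.4], "hand": 0},
  {"turn": [0, 0, 0], "translation": [-25, -6.4, 5.4], "hand": 0},
  {"turn": [0, 0, 0], "translation": [-25, -6.4, 5.4], "hand": 0},
  {"turn": [0, 0, 0], "translation": [-25, -6.4, 5.4], "hand": 0},
  {"turn": [0, 0, 0], "translation": [-25, -6.4, 5.4], "hand": 0},
  {"turn": [0, 0, 0], "translation": [-25, -6.4, 5.4], "hand": 0},
  {"turn": [0, 0, 0], "translation": [-25, -6.4, 5.4], "hand": 0},
])

```text
time_s: 5.03
eef_pos: [506.6, -11.9, 169.4]
ee_rot: [0.154, 0.577, 0.774, 0.207]
force: [0.3, 0.8, -3.6]
grip_width: 0.134
grip_force: 79.3
```

Emit:
move_arm([
  {"turn": [0.085, 0.0053, 0.04], "translation": [0, 0, 0], "hand": 0},
  {"turn": [0.085, 0.0053, 0.04], "translation": [0, 0, 0], "hand": 0},
  {"turn": [0.085, 0.0053, 0.04], "translation": [0, 0, 0], "hand": 0},
  {"turn": [0.085, 0.0053, 0.04], "translation": [0, 0, 0], "hand": 0},
  {"turn": [0.085, 0.0053, 0.04], "translation": [0, 0, 0], "hand": 0},
  {"turn": [0.085, 0.0053, 0.04], "translation": [0, 0, 0], "hand": 0},
  {"turn": [0.085, 0.0053, 0.04], "translation": [0, 0, 0], "hand": 0},
  {"turn": [0.085, 0.0053, 0.04], "translation": [0, 0, 0], "hand": 0},
  {"turn": [0.085, 0.0053, 0.04], "translation": [0, 0, 0], "hand": 0},
  {"turn": [0.085, 0.0053, 0.04], "translation": [0, 0, 0], "hand": 0},
])

```text
time_s: 5.87
eef_pos: [507.2, -10.6, 170.0]
ee_rot: [-0.159, 0.722, 0.668, -0.088]
force: [0.7, -0.0, -4.2]
grip_width: 0.135
grip_force: 79.5
```

```bash
python3 - <<'E'
from h import *;from rig import sense
p,R=rap(90);go(sense(),p,R)
E
```

```text
t 5.8667 pos [507.2 -10.6 170. ] q [-0.262  0.537  1.425  0.019  1.544 -0.187] F [ 0.7 -0.  -4.2] grip 0.1347153493427816 79.53268647193909
turn [0.4203 0.027  0.1988] | d before turn [-0.8 -1.3 -2.1] after turn [-1.1 -1.9 -1.5] world [-0.6 -0.9  2.3]
```

Emit:
move_arm([
  {"turn": [0.084, 0.0053, 0.04], "translation": [0, 0, 0], "hand": 0},
  {"turn": [0.084, 0.0053, 0.04], "translation": [0, 0, 0], "hand": 0},
  {"turn": [0.084, 0.0053, 0.04], "translation": [0, 0, 0], "hand": 0},
  {"turn": [0.084, 0.0053, 0.04], "translation": [0, 0, 0], "hand": 0},
  {"turn": [0.084, 0.0053, 0.04], "translation": [0, 0, 0], "hand": 0},
  {"turn": [0, 0, 0], "translation": [0, 9, 9], "hand": 0},
  {"turn": [0, 0, 0], "translation": [0, 9, 9], "hand": 0},
  {"turn": [0, 0, 0], "translation": [0, 9, 9], "hand": 0},
  {"turn": [0, 0, 0], "translation": [0, 9, 9], "hand": 0},
  {"turn": [0, 0, 0], "translation": [0, 8, 8], "hand": 0},
])

```text
time_s: 6.7
eef_pos: [507.2, -10.5, 107.5]
ee_rot: [-0.303, 0.737, 0.559, -0.229]
force: [-0.7, -0.3, -3.6]
grip_width: 0.132
grip_force: 79.7
```

```bash
python3 - <<'E'
from h import *;from rig import sense,capture
p,R=rap(0);s=sense();go(s,p,R)
c=capture("side");cv2.imwrite("pics/s1.png",cv2.resize(c["image"][100:310,180:420],None,fx=2.5,fy=2.5))
H,S,V=[x.astype(int) for x in cv2.split(cv2.cvtColor(c["image"],cv2.COLOR_BGR2HSV))]
P=cloud(c);C=Ro.from_quat(s["ee_rot"][[1,2,3,0]]).as_matrix();M=(P-s["eef_pos"])@C
m=(H>40)&(H<105)&(S>25)&(V>30)&(abs(M[...,0])<80)&(abs(M[...,2])<120)&(abs(M[...,1])<25)
b=M[m];print(len(b))
for i in range(3):print(np.percentile(b[:,i],[1,5,50,95,99]).round(1))
print("zmin world",np.percentile(P[m][:,2],[0.5,1,3]))
E
```

```text
t 6.7 pos [507.2 -10.5 107.5] q [-0.258  0.836  1.22   0.012  1.865  0.013] F [-0.7 -0.3 -3.6] grip 0.13158872364252092 79.65492010116577
turn [0.0061 0.0001 0.0017] | d before turn [-1.2 17.5 18. ] after turn [-1.1 17.6 17.9] world [ -0.5  -1.  -25.1]
1416
[-67.4 -59.2  14.2  62.1  63.3]
[-15.  -14.1 -11.    8.6  13.9]
[-16.6  14.1  51.3  87.7  90.7]
zmin world [38.12619729 41.24291004 49.53915143]
```

View pics/s1.png

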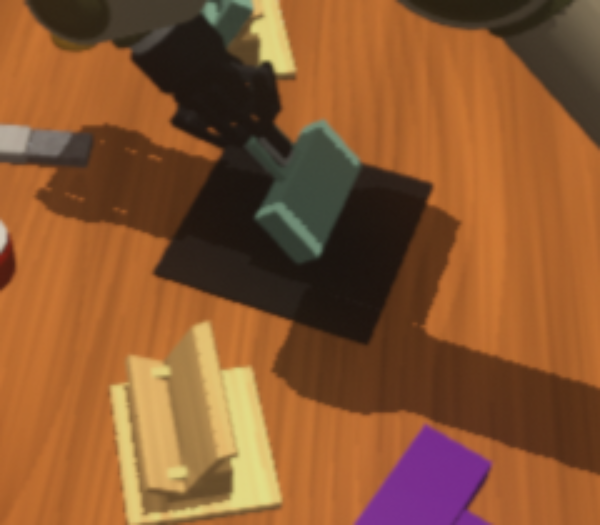

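The mould hangs clear at crop (310,190) with its mouth to the left and down, over the mat. The stand is empty at crop (180,430).

Emit:
move_arm([
  {"turn": [0, 0, 0], "translation": [0, 11, 11], "hand": 0},
  {"turn": [0, 0, 0], "translation": [0, 11, 11], "hand": 0},
  {"turn": [0, 0, 0], "translation": [0, -4, -4], "hand": 0},
  {"turn": [0, 0, 0], "translation": [0, 0, 0], "hand": 0},
  {"turn": [0, 0, 0], "translation": [0, 0, 0], "hand": 0},
])

```text
time_s: 7.17
eef_pos: [507.8, -10.7, 83.5]
ee_rot: [-0.303, 0.737, 0.559, -0.229]
force: [0.3, 0.1, -3.2]
grip_width: 0.127
grip_force: 79.4
```

```bash
cat > look.py <<'E'
from h import *;from rig import sense,capture
import sys
p,R=rap(0);s=sense();go(s,p,R)
C=Ro.from_quat(s["ee_rot"][[1,2,3,0]]).as_matrix()
for n in("scene","side"):
    c=capture(n);P=cloud(c);H,S,V=[x.astype(int) for x in cv2.split(cv2.cvtColor(c["image"],cv2.COLOR_BGR2HSV))]
    m=((H>8)&(H<28)&(S>150)&(V>60)&(np.linalg.norm(P[...,:2]-[476,-4],axis=-1)<110)).astype(np.uint8)
    k,l,st,_=cv2.connectedComponentsWithStats(m)
    for i in range(1,k):
        if st[i,4]>25:print(n,st[i],"world",P[l==i].mean(0).round(),"tool",((P[l==i].mean(0)-s["eef_pos"])@C).round())
    if len(sys.argv)>1:cv2.imwrite(f"pics/{n}{sys.argv[1]}.png",c["image"])
    m=(H>40)&(H<105)&(S>25)&(V>30)
    M=(P-s["eef_pos"])@C;m&=(abs(M[...,0])<80)&(abs(M[...,2])<120)&(abs(M[...,1])<25)
    b=M[m];print(n,"mould",np.percentile(b[:,1],[2,98]).round(1),np.percentile(b[:,2],[98,99.5]).round(1))
E
python3 look.py 2
```

```text
t 7.1667 pos [507.8 -10.7  83.5] q [-0.258  0.869  1.226  0.012  1.825  0.013] F [ 0.3  0.1 -3.2] grip 0.1271068876841681 79.43064093589783
turn [ 0.0067 -0.      0.0012] | d before turn [-1.1  0.2  1.4] after turn [-1.1  0.2  1.4] world [-1.1 -0.8 -1.2]
scene [229  65  60  69 101] world [478.  46. 368.] tool [  47. -231. -171.]
scene mould [-14.9  12.9] [ 95.5 115.3]
side [273 220  20   8  35] world [506.  99.   1.] tool [105.  36.  81.]
side mould [-15.9  11.4] [ 90.6 104.3]
```

Emit:
move_arm([
  {"turn": [0, 0, 0], "translation": [0, -10, -10], "hand": 0},
  {"turn": [0, 0, 0], "translation": [0, -10, -10], "hand": 0},
  {"turn": [0, 0, 0], "translation": [0, 0, 0], "hand": 0},
  {"turn": [0, 0, 0], "translation": [0, 11, 11], "hand": 0},
  {"turn": [0, 0, 0], "translation": [0, 11, 11], "hand": 0},
  {"turn": [0, 0, 0], "translation": [0, 4, 4], "hand": 0},
])

```text
time_s: 7.77
eef_pos: [508.7, -10.9, 79.3]
ee_rot: [-0.304, 0.737, 0.559, -0.229]
force: [17.6, -1.7, 56.8]
grip_width: 0.129
grip_force: 88.0
```

Emit:
move_arm([
  {"turn": [0, 0, 0], "translation": [0, -4, -4], "hand": 0},
  {"turn": [0, 0, 0], "translation": [0, 0, 0], "hand": 0},
  {"turn": [0, 0, 0], "translation": [0, 0, 0], "hand": 0},
])

```text
time_s: 8.02
eef_pos: [507.9, -10.8, 80.9]
ee_rot: [-0.303, 0.737, 0.559, -0.229]
force: [4.3, -0.9, 2.2]
grip_width: 0.133
grip_force: 80.4
```

```bash
python3 look.py 3
```

```text
t 8.0167 pos [507.9 -10.8  80.9] q [-0.258  0.873  1.227  0.012  1.821  0.014] F [ 4.3 -0.9  2.2] grip 0.1330861897039084 80.44663667678833
turn [ 0.0067 -0.0001  0.001 ] | d before turn [-1.1 -1.7 -0.3] after turn [-1.1 -1.7 -0.3] world [-1.2 -0.8  1.4]
scene [229  66  60  71 101] world [481.  45. 363.] tool [  47. -227. -172.]
scene [242 173  17  17 108] world [505.  25.  17.] tool [34. 36. 54.]
scene mould [-14.7  13. ] [108.8 113. ]
side [280 196  12  11  57] world [506.  44.  17.] tool [52. 33. 57.]
side [273 220  20   8  31] world [506.  99.   1.] tool [105.  34.  79.]
side mould [-15.4  11. ] [ 90.4 101.9]
```

```bash
python3 - <<'E'
import cv2,numpy as np
a=cv2.imread("pics/scene3.png")[110:240,180:320];b=cv2.imread("pics/side3.png")[130:260,220:360]
cv2.imwrite("pics/c3.png",cv2.resize(np.hstack([a,b]),None,fx=2.8,fy=2.8))
E
```

```text
(no output)
```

View pics/c3.png

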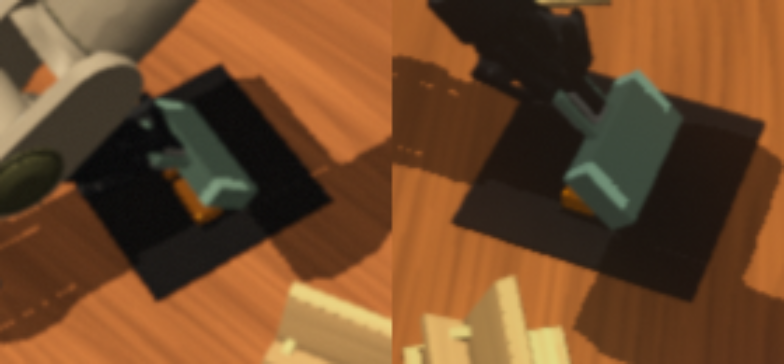

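Emit:
move_arm([
  {"turn": [0, 0, 0], "translation": [0, -6, -6], "hand": 0},
  {"turn": [0, 0, 0], "translation": [0, 0, 0], "hand": 0},
])

```text
time_s: 8.28
eef_pos: [507.9, -10.8, 90.1]
ee_rot: [-0.303, 0.737, 0.559, -0.229]
force: [0.4, -0.0, -2.3]
grip_width: 0.127
grip_force: 79.9
```

```bash
python3 look.py 4; python3 - <<'E'
from rig import sense,capture
import numpy as np,cv2
print(np.mean([(capture("wrist"),sense()["force"])[1] for _ in range(6)],0))
c=capture("wrist")
b=cv2.imread("pics/scene4.png")[110:240,180:320]
cv2.imwrite("pics/c4.png",np.hstack([cv2.resize(c["image"],(480,360)),cv2.resize(b,(320,297))[:297] if 0 else cv2.copyMakeBorder(cv2.resize(b,(320,297)),0,63,0,0,0)]))
E
```

```text
t 8.2833 pos [507.9 -10.8  90.1] q [-0.258  0.861  1.224  0.012  1.836  0.014] F [ 0.4 -0.  -2.3] grip 0.12741738825586052 79.87908124923706
turn [ 0.0064 -0.0001  0.0011] | d before turn [-1.1  4.8  6.2] after turn [-1.1  4.8  6.2] world [-1.2 -0.8 -7.8]
scene [230  63  63  68 107] world [476.  47. 372.] tool [  47. -231. -168.]
scene [242 173  17  17 130] world [504.  26.  18.] tool [34. 41. 61.]
scene [263 195  12   8  26] world [503. 100.  -0.] tool [106.  39.  89.]
scene mould [-14.7  12.1] [ 91.1 116.7]
side [280 195  13  12  83] world [505.  44.  20.] tool [52. 37. 63.]
side [275 221  18   7  34] world [503. 100.   0.] tool [105.  39.  88.]
side mould [-15.   12.1] [ 90.2 107.2]
[-0.15024842  0.03607307 -2.97598542]
```

View pics/c4.png

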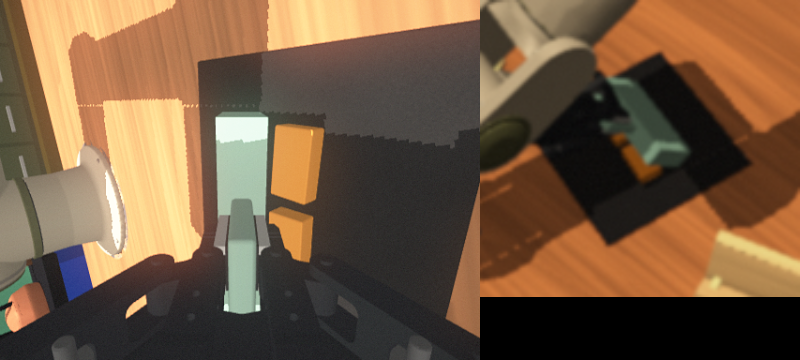

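Wrist view: both amber bars show on the mouth side, at (297,163) and (292,235). I will check their depth positions to see whether both lie on the mat.

```bash
cat > wl.py <<'E'
from h import *;from rig import sense,capture
s=sense();c=capture("wrist")
f=192/np.tan(np.radians(c["vertical_fov"]/2));z=c["z_map"].astype(float);v,u=np.mgrid[:384,:512]
P=np.stack([(u-c["cx"])/f*z,(v-c["cy"])/f*z,z],-1);T=c["T_tool_cam"];P=P@T[:3,:3].T+T[:3,3]
C=Ro.from_quat(s["ee_rot"][[1,2,3,0]]).as_matrix();W=P@C.T+s["eef_pos"]
H,S,V=[x.astype(int) for x in cv2.split(cv2.cvtColor(c["image"],cv2.COLOR_BGR2HSV))]
m=((H>8)&(H<28)&(S>120)&(V>80)&(abs(P[...,0])<120)&(np.linalg.norm(W[...,:2]-[476,-4],axis=-1)<110)).astype(np.uint8)
k,l,st,_=cv2.connectedComponentsWithStats(m)
for i in range(1,k):
    if st[i,4]>150:
        w=W[l==i];t=P[l==i];print(st[i],"world",w.mean(0).round(),np.percentile(w,[2,98],axis=0).round().tolist(),"tool",np.percentile(t,[2,98],axis=0).round().tolist())
E
python3 wl.py
```

```text
[ 289  132   57   87 4102] world [500.  22.  19.] [[478.0, -5.0, 6.0], [516.0, 47.0, 22.0]] tool [[3.0, 23.0, 52.0], [53.0, 53.0, 73.0]]
[ 287  220   48   60 1851] world [487. -27.  20.] [[470.0, -49.0, 7.0], [522.0, -12.0, 75.0]] tool [[-42.0, 22.0, 0.0], [7.0, 52.0, 77.0]]
```

Emit:
move_arm([
  {"turn": [0, 0, 0], "translation": [0, -8, 0], "hand": 0},
  {"turn": [0, 0, 0], "translation": [0, -16, 0], "hand": 0},
  {"turn": [0, 0, 0], "translation": [0, -16, -8], "hand": 0},
  {"turn": [0, 0, 0], "translation": [0, -16, -16], "hand": 0},
  {"turn": [0, 0, 0], "translation": [0, -16, -16], "hand": 0},
  {"turn": [0, 0, 0], "translation": [0, -10, -16], "hand": 0},
  {"turn": [0, 0, 0], "translation": [0, -10, -16], "hand": 0},
  {"turn": [0, 0, 0], "translation": [0, 0, 0], "hand": 0},
])

```text
time_s: 9.45
eef_pos: [494.2, -7.0, 208.3]
ee_rot: [-0.301, 0.738, 0.56, -0.228]
force: [0.2, -1.5, -1.7]
grip_width: 0.128
grip_force: 79.9
```

```bash
python3 wl.py;  python3 - <<'E'
from h import *;from rig import sense
R=Ro.from_quat([.577,.774,.2085,.1555]).as_matrix()
go(sense(),np.array([526.3,256.1,131.1])+R@[0,4,-130],R)
E
```

```text
[ 379  125   50   63 2376] world [498.  22.  20.] [[477.0, -5.0, 6.0], [515.0, 47.0, 23.0]] tool [[2.0, 116.0, 128.0], [53.0, 146.0, 149.0]]
[ 371  192   44   61 2053] world [479. -38.  20.] [[459.0, -67.0, 6.0], [495.0, -13.0, 23.0]] tool [[-62.0, 114.0, 130.0], [-11.0, 145.0, 152.0]]
t 9.5 pos [493.6  -6.8 206.1] q [-0.257  0.693  1.203  0.013  2.022  0.016] F [-0.5  0.2 -3.2] grip 0.12570810799951881 79.84148740768433
turn [-1.2661 -0.0763 -0.5989] | d before turn [229.  -93.   36.4] after turn [242.7  58.3 -11.7] world [-26.6 245.3  39.4]
```

Emit:
move_arm([
  {"turn": [-0.0904, -0.0055, -0.0428], "translation": [0, 0, 0], "hand": 0},
  {"turn": [-0.0904, -0.0055, -0.0428], "translation": [0, 0, 0], "hand": 0},
  {"turn": [-0.0904, -0.0055, -0.0428], "translation": [0, 0, 0], "hand": 0},
  {"turn": [-0.0904, -0.0055, -0.0428], "translation": [0, 0, 0], "hand": 0},
  {"turn": [-0.0904, -0.0055, -0.0428], "translation": [0, 0, 0], "hand": 0},
  {"turn": [-0.0904, -0.0055, -0.0428], "translation": [0, 0, 0], "hand": 0},
  {"turn": [-0.0904, -0.0055, -0.0428], "translation": [0, 0, 0], "hand": 0},
  {"turn": [-0.0904, -0.0055, -0.0428], "translation": [0, 0, 0], "hand": 0},
  {"turn": [-0.0904, -0.0055, -0.0428], "translation": [0, 0, 0], "hand": 0},
  {"turn": [-0.0904, -0.0055, -0.0428], "translation": [0, 0, 0], "hand": 0},
])

```text
time_s: 10.33
eef_pos: [492.2, -6.4, 203.7]
ee_rot: [0.022, 0.656, 0.749, 0.084]
force: [1.4, 1.5, -2.6]
grip_width: 0.129
grip_force: 79.6
```

Emit:
move_arm([
  {"turn": [-0.0904, -0.0055, -0.0428], "translation": [0, 0, 0], "hand": 0},
  {"turn": [-0.0904, -0.0055, -0.0428], "translation": [0, 0, 0], "hand": 0},
  {"turn": [-0.0904, -0.0055, -0.0428], "translation": [0, 0, 0], "hand": 0},
  {"turn": [-0.0904, -0.0055, -0.0428], "translation": [0, 0, 0], "hand": 0},
  {"turn": [0, 0, 0], "translation": [20, 4.9, -1], "hand": 0},
  {"turn": [0, 0, 0], "translation": [20, 4.9, -1], "hand": 0},
  {"turn": [0, 0, 0], "translation": [20, 4.9, -1], "hand": 0},
  {"turn": [0, 0, 0], "translation": [20, 4.9, -1], "hand": 0},
  {"turn": [0, 0, 0], "translation": [20, 4.9, -1], "hand": 0},
  {"turn": [0, 0, 0], "translation": [20, 4.9, -1], "hand": 0},
])

```text
time_s: 11.17
eef_pos: [478.9, 115.6, 223.3]
ee_rot: [0.152, 0.578, 0.775, 0.206]
force: [0.7, 0.1, -2.4]
grip_width: 0.13
grip_force: 79.5
```

Emit:
move_arm([
  {"turn": [0, 0, 0], "translation": [20, 4.9, -1], "hand": 0},
  {"turn": [0, 0, 0], "translation": [20, 4.9, -1], "hand": 0},
  {"turn": [0, 0, 0], "translation": [20, 4.9, -1], "hand": 0},
  {"turn": [0, 0, 0], "translation": [20, 4.9, -1], "hand": 0},
  {"turn": [0, 0, 0], "translation": [20, 4.9, -1], "hand": 0},
  {"turn": [0, 0, 0], "translation": [20, 4.9, -1], "hand": 0},
  {"turn": [0, 0, 0], "translation": [0, 0, 0], "hand": 0},
])

```text
time_s: 11.75
eef_pos: [466.1, 238.3, 243.7]
ee_rot: [0.153, 0.577, 0.776, 0.207]
force: [-0.7, 0.4, -2.9]
grip_width: 0.131
grip_force: 79.8
```

```bash
python3 - <<'E'
from h import *;from rig import sense,capture
R=Ro.from_quat([.577,.774,.2085,.1555]).as_matrix()
s=sense();go(s,np.array([526.3,256.1,131.1])+R@[0,4,-130],R)
C=Ro.from_quat(s["ee_rot"][[1,2,3,0]]).as_matrix()
for n in("wrist","scene","side"):
    c=capture(n)
    H,S,V=[x.astype(int) for x in cv2.split(cv2.cvtColor(c["image"],cv2.COLOR_BGR2HSV))]
    if n=="wrist":
        f=192/np.tan(np.radians(c["vertical_fov"]/2));z=c["z_map"].astype(float);v,u=np.mgrid[:384,:512]
        P=np.stack([(u-c["cx"])/f*z,(v-c["cy"])/f*z,z],-1);T=c["T_tool_cam"];M=P@T[:3,:3].T+T[:3,3]
    else: M=(cloud(c)-s["eef_pos"])@C
    m=(H>40)&(H<105)&(S>25)&(V>40)&(abs(M[...,0])<80)&(abs(M[...,1])<25)&(M[...,2]>22)&(M[...,2]<105)
    b=M[m];print(n,[np.percentile(b[:,i],[1,5,50,95,99]).round(1).tolist() for i in range(3)])
    if n=="wrist":
        b=b[b[:,2]<38]
        print(" top",[np.percentile(b[:,i],[1,5,50,95,99]).round(1).tolist() for i in range(3)],cv2.minAreaRect(b[:,:2].astype(np.float32)),"z-slope vs x,y",np.linalg.lstsq(np.c_[b[:,:2],np.ones(len(b))],b[:,2],rcond=None)[0])
E
```

```text
t 11.75 pos [466.1 238.3 243.7] q [ 0.234  0.091  1.876  0.05   0.656 -0.09 ] F [-0.7  0.4 -2.9] grip 0.13116444753654014 79.7572374343872
turn [-0.0067 -0.0033  0.0017] | d before turn [-0.1  1.7 -1.1] after turn [-0.1  1.7 -1.1] world [0.9 0.2 1.8]
wrist [[-62.0, -59.7, 11.3, 60.9, 61.3], [-14.7, -14.5, -8.4, 10.6, 12.9], [22.6, 24.7, 28.4, 29.5, 30.0]]
 top [[-62.0, -59.7, 11.3, 60.9, 61.3], [-14.7, -14.5, -8.4, 10.6, 12.9], [22.6, 24.7, 28.4, 29.5, 30.0]] ((-0.83563232421875, -0.7921171188354492), (124.5219955444336, 27.995145797729492), 0.04410284757614136) z-slope vs x,y [-3.94197818e-03 -1.67115337e-02  2.80779203e+01]
scene [[-68.4, -63.3, -4.1, 52.7, 57.8], [-12.0, -10.5, 10.2, 15.2, 16.4], [26.2, 29.3, 62.9, 87.5, 91.0]]
side [[-71.1, -66.3, 6.9, 58.7, 59.6], [-11.6, -8.4, 9.8, 15.4, 15.9], [26.4, 28.2, 51.5, 85.7, 89.4]]
```

Emit:
move_arm([
  {"turn": [-0.006, -0.003, 0.002], "translation": [0, 2, 0], "hand": 0},
  {"turn": [0, 0, 0], "translation": [0, 0, 14], "hand": 0},
  {"turn": [0, 0, 0], "translation": [0, 0, 14], "hand": 0},
  {"turn": [0, 0, 0], "translation": [0, 0, 14], "hand": 0},
  {"turn": [0, 0, 0], "translation": [0, 0, 14], "hand": 0},
  {"turn": [0, 0, 0], "translation": [0, 0, 14], "hand": 0},
  {"turn": [0, 0, 0], "translation": [0, 0, 14], "hand": 0},
  {"turn": [0, 0, 0], "translation": [0, 0, 14], "hand": 0},
  {"turn": [0, 0, 0], "translation": [0, 0, 14], "hand": 0},
  {"turn": [0, 0, 0], "translation": [0, 0, 0], "hand": 0},
])

```text
time_s: 12.73
eef_pos: [523.6, 251.3, 146.7]
ee_rot: [0.156, 0.579, 0.773, 0.207]
force: [-0.3, 0.5, -4.0]
grip_width: 0.129
grip_force: 79.5
```

```bash
cat > g.py <<'E'
from h import *;from rig import sense
R=Ro.from_quat([.577,.774,.2085,.1555]).as_matrix()
s=sense();go(s,np.array([526.3,256.1,131.1]),R);print("F tool",(R.T@s["force"]).round(1))
E
python3 g.py
```

```text
t 12.7333 pos [523.6 251.3 146.7] q [ 0.236  0.346  1.845  0.059  0.427 -0.097] F [-0.3  0.5 -4. ] grip 0.12878460574839545 79.53384518623352
turn [-0.0018  0.0024 -0.0039] | d before turn [ 3.8 -4.4 15.4] after turn [ 3.8 -4.4 15.4] world [  2.7   4.8 -15.6]
F tool [ 0.6 -2.1  3.4]
```

Emit:
move_arm([
  {"turn": [0, 0, 0], "translation": [1.5, 0, 4], "hand": 0},
  {"turn": [0, 0, 0], "translation": [1.5, 0, 4], "hand": 0},
  {"turn": [0, 0, 0], "translation": [0, 0, 3], "hand": 0},
  {"turn": [0, 0, 0], "translation": [0, 0, 0], "hand": 0},
])

```text
time_s: 13.07
eef_pos: [528.2, 256.9, 139.8]
ee_rot: [0.157, 0.578, 0.773, 0.209]
force: [0.5, 0.6, -3.2]
grip_width: 0.127
grip_force: 79.7
```

```bash
python3 g.py
```

```text
t 13.0667 pos [528.2 256.9 139.8] q [ 0.245  0.369  1.835  0.052  0.409 -0.084] F [ 0.5  0.6 -3.2] grip 0.1270514122588818 79.65839624404907
turn [ 0.0024  0.0017 -0.0023] | d before turn [-0.2 -6.2  6.5] after turn [-0.2 -6.2  6.5] world [-1.9 -0.8 -8.7]
F tool [ 0.4 -1.1  3. ]
```

Emit:
move_arm([
  {"turn": [0, 0, 0], "translation": [0, -1, 2], "hand": 0},
  {"turn": [0, 0, 0], "translation": [0, -1, 2], "hand": 0},
  {"turn": [0, 0, 0], "translation": [0, -1, 2], "hand": 0},
  {"turn": [0, 0, 0], "translation": [0, 0, 0], "hand": 0},
])

```text
time_s: 13.4
eef_pos: [528.4, 256.9, 132.7]
ee_rot: [0.156, 0.578, 0.773, 0.209]
force: [-0.1, 1.0, -2.8]
grip_width: 0.128
grip_force: 79.7
```

```bash
python3 g.py
```

```text
t 13.4 pos [528.4 256.9 132.7] q [ 0.245  0.381  1.84   0.054  0.393 -0.087] F [-0.1  1.  -2.8] grip 0.12822799121118975 79.65834975242615
turn [ 0.0018  0.0017 -0.0024] | d before turn [-0.1 -2.8  0.2] after turn [-0.1 -2.8  0.3] world [-2.1 -0.8 -1.6]
F tool [ 1.  -1.2  2.5]
```

Emit:
move_arm([
  {"turn": [0, 0, 0], "translation": [0, 0, 1], "hand": 0},
  {"turn": [0, 0, 0], "translation": [0, 0, 1], "hand": 0},
  {"turn": [0, 0, 0], "translation": [0, 0, 0], "hand": 0},
])

```text
time_s: 13.65
eef_pos: [529.5, 257.4, 131.8]
ee_rot: [0.157, 0.578, 0.773, 0.209]
force: [-5.2, -0.6, 1.5]
grip_width: 0.132
grip_force: 80.7
```

```bash
python3 g.py
```

```text
t 13.65 pos [529.5 257.4 131.8] q [ 0.245  0.385  1.838  0.055  0.39  -0.087] F [-5.2 -0.6  1.5] grip 0.13153051706818933 80.69326758384705
turn [ 0.0027  0.0016 -0.0021] | d before turn [-0.3 -3.4 -1.1] after turn [-0.3 -3.4 -1.1] world [-3.2 -1.3 -0.7]
F tool [ 0.9 -3.6 -3.9]
```

Emit:
move_arm([
  {"turn": [0, 0, 0], "translation": [0, -1, 0], "hand": 0},
  {"turn": [0, 0, 0], "translation": [0, -1, 0], "hand": 0},
  {"turn": [0, 0, 0], "translation": [0, -1, 0], "hand": 0},
  {"turn": [0, 0, 0], "translation": [0, 0, 0], "hand": 0},
])

```text
time_s: 13.98
eef_pos: [527.6, 256.6, 130.7]
ee_rot: [0.157, 0.578, 0.773, 0.21]
force: [-0.7, 0.3, 3.8]
grip_width: 0.131
grip_force: 80.6
```

```bash
python3 g.py
```

```text
t 13.9833 pos [527.6 256.6 130.7] q [ 0.245  0.383  1.846  0.056  0.382 -0.088] F [-0.7  0.3  3.8] grip 0.13113210996428848 80.60851335525513
turn [ 0.0047  0.0018 -0.0023] | d before turn [-0.1 -1.  -1.1] after turn [-0.1 -1.  -1.1] world [-1.3 -0.5  0.4]
F tool [ 0.5  1.4 -3.6]
```

Emit:
move_arm([
  {"turn": [0, 0, 0], "translation": [0, -0.5, 0], "hand": 0},
  {"turn": [0, 0, 0], "translation": [0, 0, 0], "hand": 0.15},
  {"turn": [0, 0, 0], "translation": [0, 0, 0], "hand": 0.2},
  {"turn": [0, 0, 0], "translation": [0, 0, 0], "hand": 0.3},
  {"turn": [0, 0, 0], "translation": [0, 0, 0], "hand": 0.4},
  {"turn": [0, 0, 0], "translation": [0, 0, 0], "hand": 0.5},
  {"turn": [0, 0, 0], "translation": [0, 0, 0], "hand": 0.5},
], grip_force=20)

```text
time_s: 14.57
eef_pos: [526.6, 256.3, 129.4]
ee_rot: [0.156, 0.578, 0.773, 0.209]
force: [0.3, 0.0, 0.6]
grip_width: 0.501
grip_force: 0.0
```

Emit:
move_arm([
  {"turn": [0, 0, 0], "translation": [0, 0, -8], "hand": 0.5},
  {"turn": [0, 0, 0], "translation": [0, 0, -15], "hand": 0.5},
  {"turn": [0, 0, 0], "translation": [0, 0, -20], "hand": 0.5},
  {"turn": [0, 0, 0], "translation": [0, 0, -20], "hand": 0.5},
  {"turn": [0, 0, 0], "translation": [0, 0, -20], "hand": 0.5},
  {"turn": [0, 0, 0], "translation": [0, 0, -20], "hand": 0.5},
  {"turn": [0, 0, 0], "translation": [0, 0, -20], "hand": 0.5},
  {"turn": [0, 0, 0], "translation": [0, 0, 0], "hand": 0.5},
])

```text
time_s: 15.23
eef_pos: [466.9, 239.0, 239.7]
ee_rot: [0.158, 0.577, 0.773, 0.211]
force: [1.0, -0.2, 0.5]
grip_width: 0.503
grip_force: 0.0
```

```bash
python3 - <<'E'
from rig import sense,capture
import cv2,numpy as np
for n in("scene","side"):
    c=capture(n);cv2.imwrite(f"pics/{n}9.png",c["image"]);np.save(n+".npy",c,allow_pickle=True)
s=sense();print(s["force"],s["time_s"])
a=cv2.imread("pics/scene9.png")[110:290,170:350];b=cv2.imread("pics/side9.png")[130:310,200:380]
cv2.imwrite("pics/c9.png",cv2.resize(np.hstack([a,b]),None,fx=2.2,fy=2.2))
E
python3 m.py
```

```text
[ 0.39608489 -0.04520807 -0.62793355] 15.3333
scene 1418 [array([ 56,  51, 120], dtype=uint8), array([ 55,  51, 119], dtype=uint8), array([ 56,  49, 152], dtype=uint8)]
[513. 194.  55.] [ 985.  504. 1133.]
amber 18 [ 985.4  504.5 1132.9]
 plane 351 [0.842 0.24  0.483] [566.3 264.6  89.1] d 583.3 ext [538. 200.  59.] [599. 327. 113.]
 plane 231 [-0.774 -0.217 -0.595] [549.7 262.  109.5] d -547.5 ext [517. 201.  61.] [597. 327. 150.]
 plane 175 [0.907 0.254 0.335] [549.1 258.6  86.3] d 592.8 ext [522. 197.  56.] [573. 316. 152.]
mat ((477.602294921875, -5.6633148193359375), (216.99404907226562, 214.2286376953125), 74.73226928710938) 4.206232296714701
side 1572 
[461. 192.  58.] [597. 803. 926.]
amber 7 [461.1 803.  925.9]
 plane 465 [-0.831 -0.238 -0.503] [563.9 274.4  90.4] d -579.3 ext [536. 199.  61.] [597. 331. 116.]
 plane 328 [-0.815 -0.289 -0.503] [543.2 256.8 117.7] d -576.0 ext [517. 197.  64.] [591. 319. 153.]
 plane 281 [-0.501 -0.141  0.854] [541.1 265.1 106.1] d -217.7 ext [516. 192.  98.] [570. 323. 116.]
mat ((455.1376647949219, 4.25469970703125), (212.62867736816406, 169.7540283203125), 72.93340301513672) 6.17746858914763
```

View pics/c9.png

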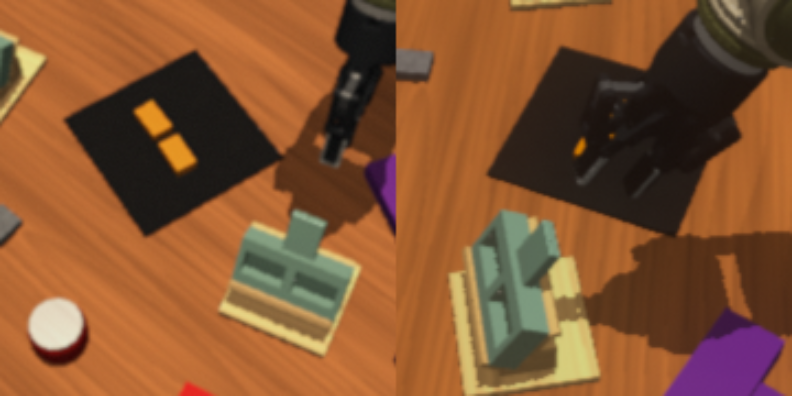

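Both bars lie flat on the mat, at crop (152,117) and (177,153). The empty mould leans in its own stand at crop (293,275), in the same pose as before, and the gripper is clear of everything.

```bash
python3 -c "
from rig import finish_job
print(finish_job())"
```

```text
the job is handed in; nothing more can be done
None
```

Job handed in: both bars lie flat on the mat, and the emptied mould leans back in its own stand with the gripper clear, after about 15 s of robot time.

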